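# Set out the bearing kit

### The job

The parts for a wheel bearing job stand piled in one stack on the bench. Take the stack apart piece by piece from the top and stand each piece upright in the middle of its own plate: the black flange bolt (head down, as it stands) on the red one, the small brown carton on the yellow one, squared up with the plate's outline (long side along long side), the steel bearing flat on the blue one, and last the grease jar on the green one. Do not drop or throw anything, and leave the tape roll and the loose brass ring where they lie.

Things in the scene. Friction and masses are not known exactly. Their poses are not given: they have to be found in the camera images.
- bolt_center (a point): Black flange bolt, top piece of the stack, standing on its head: round head 20 mm across and 8 mm high at the bottom, shank 12 mm across above it, 35 mm high in all. This point is on its axis half-way up; z points up.
- carton_center (a point): Small brown cardboard carton with a white label, closed, second from the top of the stack (the bolt stands on it): 51 mm along its x, 62 mm along its y, 52 mm high. This point is its centre.
- bearing_center (a point): Steel roller bearing lying flat under the carton: 68 mm outside diameter, 20 mm high. This point is its centre; z points up.
- jar_center (a point): White grease jar with a green screwed-down lid, bottom piece of the stack, standing on the bench: 71 mm high, body 66 mm diameter up to 53 mm, lid 70 mm diameter above, straight-sided, tight, and best taken round the lid from above (15 mm of grip). This point is on its axis half-way up (35.5 mm above its foot).
- plate_red: Red round plate fixed to the bench, 72 mm diameter, 4 mm thick, with a small white circle; place of the flange bolt. Origin: centre of its underside, at bench height (its top is 4 mm above).
- plate_yellow: Yellow rectangular plate fixed to the bench, 76 mm along its x, 88 mm along its y, 4 mm thick, with a white rectangular outline; place of the carton (carton's long side, its y, along the plate's y, either way round). Origin: centre of its underside, at bench height.
- plate_blue: Blue round plate fixed to the bench, 92 mm diameter, 4 mm thick, with a white circle; place of the bearing. Origin: centre of its underside, at bench height.
- plate_green: Green round plate fixed to the bench, 92 mm diameter, 4 mm thick, with a white circle; place of the grease jar. Origin: centre of its underside, at bench height.
- tape_center (a point): Roll of black tape lying on the bench, 68 mm diameter, 19 mm high; a bystander, to be left alone. This point is its centre.
- brass_ring_center (a point): Loose brass-coloured toothed ring lying on the bench, 71 mm diameter, 10 mm high; a bystander, to be left alone. This point is its centre.
There are look-alikes about, which are no part of the job. Leave any purple look-alike of the part that bears carton_center alone.

How it is judged:
By the outcome, as a careful person would: the job done as asked, in the order asked, and still so for the second after the job is handed in, with the robot touching nothing.
It also fails if it takes over 99 s, if anything falls off the work surface, if the arm or the gripper's body presses on something with over 40 N, if the wrist force passes 120 N, or if a joint passes its speed limit or range.

### The arm

A 7-joint arm with a two-finger parallel gripper is mounted at the origin on the work surface; the furniture and walls round the work are solid. World frame = base frame: x ahead of the robot, y to its left, z up, the work surface at z = 0. Lengths are in mm, angles in rad, forces in N, time in s.
With the tool pointing down it reaches from about 400 to 850 mm from the base axis. Payload 4.5 kg.
Tool frame: the origin (TCP) lies on the mounting face of the last link; the fingertips stand 166 mm ahead of it and the grasp point (between the pads) lies 147 mm ahead of it (robot.pinch_z is the distance from the TCP to the grasp point, in mm); z points along the fingers, y is the direction in which the jaws open and shut (so a half turn about z gives the same grasp; the last joint's range is limited). The gripper opens to 88 mm and grips with 3 to 60 N. Pads are 18 mm wide; open, the fingers measure 123 mm over their backs; the gripper's body (75 mm by 187 mm) begins 45 mm behind the grasp point.
Start: joints at [-1.198, 0.689, -0.195, 1.565, 0.157, 0.902, -0.215], TCP at [207.701, 589.49, 404.743] pointing down, gripper open.
Joint ranges: [-3.01, 3.01], [-0.46, 2.08], [-1.47, 1.51], [0.13, 2.56], [-1, 4.14], [0.04, 2.09], [-2.66, 2.66]. Speed limits (rad/s): [2.57, 2.57, 3.14, 3.14, 3.14, 3.14, 3.14].

### API

Orientations are given as a rotation vector (axis times angle).
In Python, from rig import robot, capture, models gives the robot as it stands. The module is installed in compiled form; this text tells all that it offers. Calls block until the motion is done:
- robot.move_to(position, orientation): joint-space move of the TCP to a pose.
- robot.servo_line(position, attitude=None, v=150, stop_force=None): straight line of the TCP; attitude=None keeps the orientation; v is the mean speed in mm/s. With stop_force (N) it stops when the force on the tool has changed by that much, and returns True; else False.
- robot.movej(angles): joint-space move.
- robot.set_gripper(opening, force=None): finger opening in mm; force is the grip in N (None keeps the last); returns when the fingers have stopped.
- robot.dwell(seconds).
- robot.solve_ik(position, orientation): joint angles nearest the present ones, or None.
- robot.get_state(): the state.
- capture(name): name is "scene" or "top" or "wrist"; returns a dict with "color" (480x640x3 uint8, red, green, blue), "z_map" (480x640 float32, mm along the optical axis (not along the pixel's ray), 0 where there is no reading), "fx", "fy", "cx", "cy" (pixels), "R" (3x3) and "t" (3): a world point X has camera coordinates R X + t; the wrist camera has in their place "mount" (4x4, takes a point from camera to tool coordinates, whose origin is the TCP and whose axes are the flange's). Camera axes: x right, y down, z forward; pixel columns grow to the right and rows downward; lengths in mm; the calibration is good to about 2 mm. A picture is of the moment at which its call begins: read the wrist's pose just before it.
A pose or a line that the arm cannot do raises robot.IKError and nothing moves.
- robot.hand_in(): hands the job in, once; it reports no verdict.
Trained networks look in a picture, given as the dict that the camera call returned (one of the last four; its "shot" number tells which), for a name from the list of things; names that differ only in an ending like _2 or _b are one class to them, and where a whole thing is asked for, a point or a joint stands for the part that bears it (a point fixed in the world has none). Each returns a list of dicts, best first, with "p" (0 to 1); they miss things now and then, are a little off and sometimes report something else, mostly with a low value. They report only what shows in the picture. A call takes as long as a camera call. They do not tell look-alikes from the thing itself.
- models.look_for(thing, picture): "xy" ([column, row] in pixels, amid what is visible of it).
- models.mark_of(thing, picture): "xy" ([column, row] in pixels: a listed point, or the origin of a listed thing).
The state is a dict: "t": time; "joint_pos": joint angles; "joint_vel": joint speeds; "joint_efforts": joint torques, N m; "tool_pos": TCP position; "orientation": TCP orientation; "contact_force": force on the tool from outside, world axes, zero at the start; "ft_torque": the same for the moment, N m; "gripper_width": finger opening in mm.
Only numpy, scipy, OpenCV 4.12 (cv2) and the standard library are available. Lean on these libraries where they do the work, as an engineer would, in place of code of your own. Each camera call takes 0.05 s, during which the arm holds its last target.

## Working session

There is one attempt and no reset: what is moved stays moved. The work goes in short steps, each a Python script; the robot and the scene stay as the last script left them, time stands still between calls to the robot, and variables do not carry over. Pictures are saved under pics/ and viewed, and the job is handed in when it is done.

```bash
mkdir -p pics; ls; python3 - <<'E'
from rig import robot, capture, models
import cv2, pickle
for n in ["scene","top","wrist"]:
    s=robot.get_state(); c=capture(n)
    pickle.dump((s,c),open(f"{n}0.pkl","wb"))
    cv2.imwrite(f"pics/{n}0.png",c["color"][:,:,::-1])
    print(n,{k:v for k,v in c.items() if k not in("color","z_map")})
    for th in ["bolt_center","carton_center","bearing_center","jar_center","plate_red","plate_yellow","plate_blue","plate_green"]:
        print(th,[(list(map(int,d["xy"])),round(d["p"],2)) for d in models.mark_of(th,c)[:4]])
print(s)
E
```

```text
pics
scene {'fx': 572.3809083586932, 'fy': 572.3809083586932, 'cx': 318.3569756657263, 'cy': 239.98002437637786, 'R': array([[-0.60352409,  0.79731779,  0.00655899],
       [ 0.37559506,  0.29154101, -0.87973416],
       [-0.70333991, -0.52847723, -0.47542064]]), 't': array([ 405.42578042,  -25.78141882, 1305.30074614]), 'shot': 1}
bolt_center [([296, 221], 0.5)]
carton_center [([382, 267], 0.78), ([293, 247], 0.61)]
bearing_center [([296, 260], 0.82)]
jar_center [([300, 287], 0.63)]
plate_red [([377, 316], 0.96)]
plate_yellow [([315, 260], 0.73)]
plate_blue [([321, 359], 0.77)]
plate_green [([232, 300], 0.87), ([296, 221], 0.49)]
top {'fx': 470.9923432460236, 'fy': 470.9923432460236, 'cx': 319.16863342882874, 'cy': 236.46923965642748, 'R': array([[ 3.62100789e-03, -9.99717864e-01, -2.34751131e-02],
       [-9.84440531e-01,  5.60471898e-04, -1.75717181e-01],
       [ 1.75680762e-01,  2.37461261e-02, -9.84160755e-01]]), 't': array([-109.18047799,  511.32643131,  871.50838767]), 'shot': 2}
bolt_center [([357, 237], 0.62)]
carton_center [([312, 329], 0.92), ([358, 234], 0.83), ([288, 19
[... 861 characters left out ...]

{'t': 0.9, 'joint_pos': array([-1.19819956,  0.68906264, -0.19459208,  1.56529063,  0.15732393,
        0.90247417, -0.21512091]), 'joint_vel': array([-0.00088394,  0.00062395,  0.00010476, -0.00051882, -0.00077141,
       -0.00027183,  0.00062152]), 'joint_efforts': array([-6.06094491e-04, -5.27483833e+01, -1.26697239e+00, -1.53742987e+01,
       -5.18455217e-02, -4.46442973e-04,  2.98557961e-05]), 'tool_pos': array([207.70859079, 589.49355071, 404.76836358]), 'orientation': array([5.29619795e-01, 3.09659604e+00, 2.32537080e-04]), 'contact_force': array([ 0.2206641 ,  0.02009709, -0.41927342]), 'ft_torque': array([-0.03006008, -0.02215439, -0.04650135]), 'gripper_width': 87.99074153131188}
```

View pics/scene0.png

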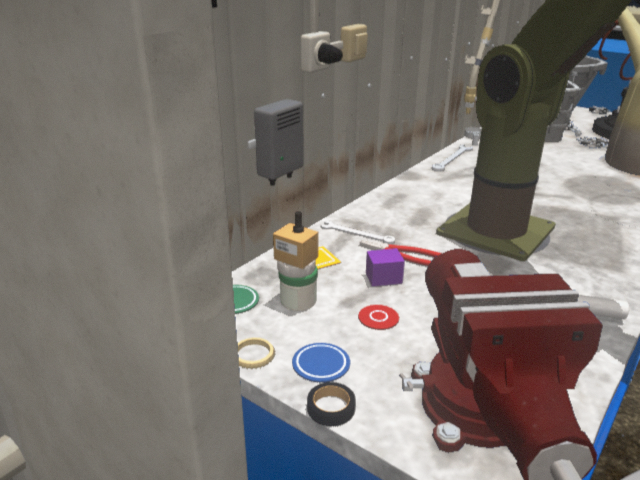

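View pics/top0.png

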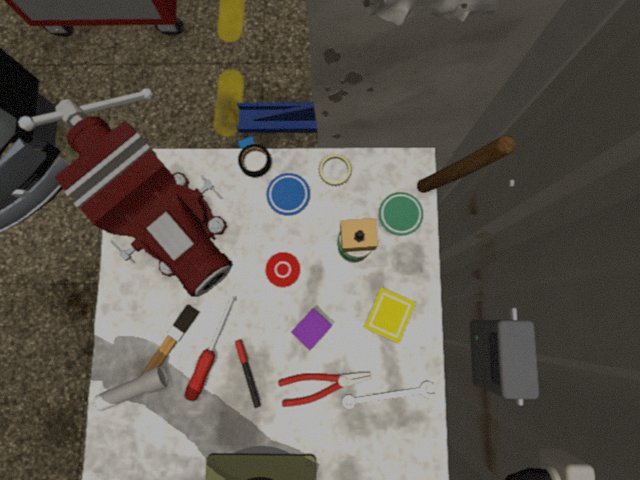

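```bash
cat > h.py <<'E'
import numpy as np, cv2, pickle
def world(c,u=None,v=None):
    z=c["z_map"]; 
    if u is None: v,u=np.mgrid[0:480,0:640]
    z=z[v,u]
    P=np.stack([(u-c["cx"])/c["fx"]*z,(v-c["cy"])/c["fy"]*z,z],-1)
    W=(P-c["t"])@c["R"]; W[z<=0]=np.nan
    return W
def onplane(c,uv,h):
    d=np.array([(uv[0]-c["cx"])/c["fx"],(uv[1]-c["cy"])/c["fy"],1.])
    o=-c["R"].T@c["t"]; r=c["R"].T@d
    return o+r*(h-o[2])/r[2]
def load(n): return pickle.load(open(n,"rb"))
E
python3 - <<'E'
from h import *
np.set_printoptions(precision=1,suppress=True)
for n in["top0.pkl","scene0.pkl"]:
    s,c=load(n); W=world(c); hsv=cv2.cvtColor(c["color"],cv2.COLOR_RGB2HSV).astype(int)
    H,S,V=hsv[...,0],hsv[...,1],hsv[...,2]
    for nm,m in {"red":((H<8)|(H>172))&(S>180)&(V>120),"yellow":(H>22)&(H<34)&(S>180)&(V>120),"blue":(H>100)&(H<120)&(S>140),"green":(H>65)&(H<90)&(S>130),"purple":(H>125)&(H<150)&(S>120),"brown":(H>12)&(H<22)&(S>110)&(V>120)}.items():
        k,lab,st,ce=cv2.connectedComponentsWithStats(m.astype(np.uint8))
        for i in range(1,k):
            if st[i,4]>120:
                w=W[lab==i]; w=w[~np.isnan(w[:,0])]
                if len(w)<50 or w[:,2].mean()<-50: continue
                hull=cv2.convexHull(np.argwhere(lab==i)[:,::-1].astype(np.int32)); M=cv2.moments(hull)
                uv=(M["m10"]/M["m00"],M["m01"]/M["m00"])
                print(n,nm,st[i],np.array(uv),"plane4",onplane(c,uv,4),"med",np.median(w,0),"lo",np.percentile(w,2,0),"hi",np.percentile(w,98,0))
    if n[0]=="t":
        for uv in [(510,145),(490,152),(465,165),(440,178),(425,187),(441,250),(441,320),(460,300),(460,220),(500,220),(505,360),(530,360),(335,180),(255,160),(359,236)]:
            print(uv,W[uv[1],uv[0]])
        h=W[...,2].copy(); h=np.nan_to_num(h,nan=0); 
        im=cv2.applyColorMap(np.clip(h/500*255,0,255).astype(np.uint8),cv2.COLORMAP_JET); cv2.imwrite("pics/h.png",im)
        cv2.imwrite("pics/stack.png",cv2.resize(c["color"][180:300,300:440,::-1],None,fx=5,fy=5,interpolation=cv2.INTER_CUBIC))
    else: cv2.imwrite("pics/stack_s.png",cv2.resize(c["color"][200:320,220:360,::-1],None,fx=5,fy=5,interpolation=cv2.INTER_CUBIC))
E
```

```text
top0.pkl red [266 253  33  33 595] [282.3 269.1] plane4 [452.  -33.7   4. ] med [452.1 -33.6   3.3] lo [422.1 -63.3   0.2] hi [482.8  -2.8   6.7]
top0.pkl red [189 351  23  40 410] [200.3 370.6] plane4 [254.  122.6   4. ] med [255.7 116.4  27.4] lo [223.3  99.4  22.8] hi [290.6 134.7  31.7]
top0.pkl red [279 374  60  11 286] [308.2 378.7] plane4 [240.3 -87.4   4. ] med [242.8 -89.   10.9] lo [ 232.8 -140.8    7.5] hi [249.6 -34.8  14.6]
top0.pkl red [283 384  58  22 279] [311.1 395.6] plane4 [209.1 -93.2   4. ] med [205.8 -95.2  10.6] lo [ 194.2 -143.6    7.1] hi [229.7 -42.   13.9]
top0.pkl yellow [365 288  50  54 342] [389.5 314.6] plane4 [ 362.6 -246.2    4. ] med [ 361.8 -244.2    3. ] lo [ 313.9 -291.6   -0.1] hi [ 410.9 -201.8    6.4]
top0.pkl yellow [373 296  34  38 756] [389.6 314.6] plane4 [ 362.6 -246.4    4. ] med [ 361.9 -246.5    3.6] lo [ 332.9 -273.3    0.3] hi [ 393.  -219.4    7. ]
top0.pkl blue [268 174  41  41 145] [287.9 193.9] plane4 [608.1 -42.4   4. ] med [592.9 -44.5   3.2] lo [565.7 -84.1  -0.6] hi [651.4  -1.2   6.5]
top0.pkl blue [272 178  32  32 799] [287.
[... 1501 characters left out ...]
[-1247.5   -16.9   152.2] lo [-1261.    -32.4   127.5] hi [-1232.8     3.1   187.8]
scene0.pkl blue [300 348  43  27 914] [320.7 360.7] plane4 [611.9 -40.8   4. ] med [611.5 -41.5   3.4] lo [580.8 -71.4   1.2] hi [639.7 -12.1   5.4]
scene0.pkl blue [293 355  56  26 129] [318.9 367.6] plane4 [626.6 -33.3   4. ] med [643.8 -25.5   2.9] lo [591.7 -79.3   0.5] hi [655.1   1.    5.1]
scene0.pkl purple [368 249  36  15 408] [385.3 256.3] plane4 [ 269.3 -131.1    4. ] med [340.2 -92.   50.2] lo [ 308.2 -121.8   47.4] hi [369.1 -62.   52.3]
scene0.pkl brown [273 223  44  38 644] [296.2 239.8] plane4 [ 326.6 -321.8    4. ] med [ 511.8 -165.   140.8] lo [ 481.5 -207.2  113.5] hi [ 527.2 -147.2  143.1]
```

View pics/h.png

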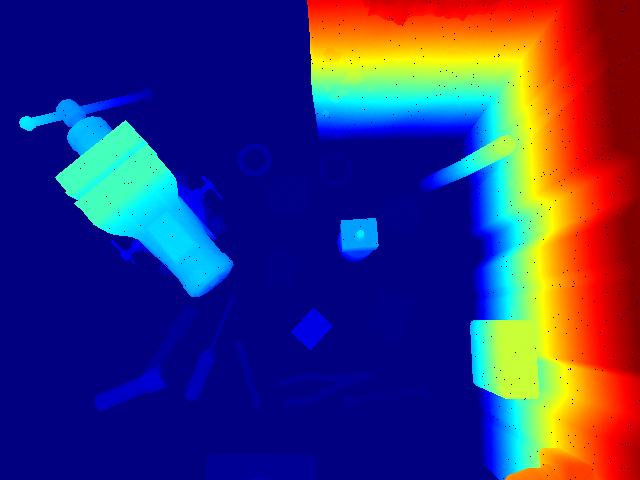

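View pics/stack.png

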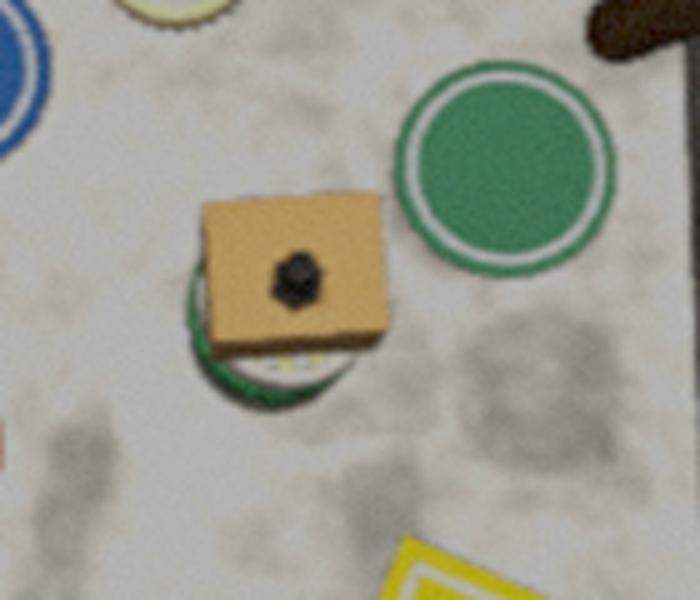

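View pics/stack_s.png

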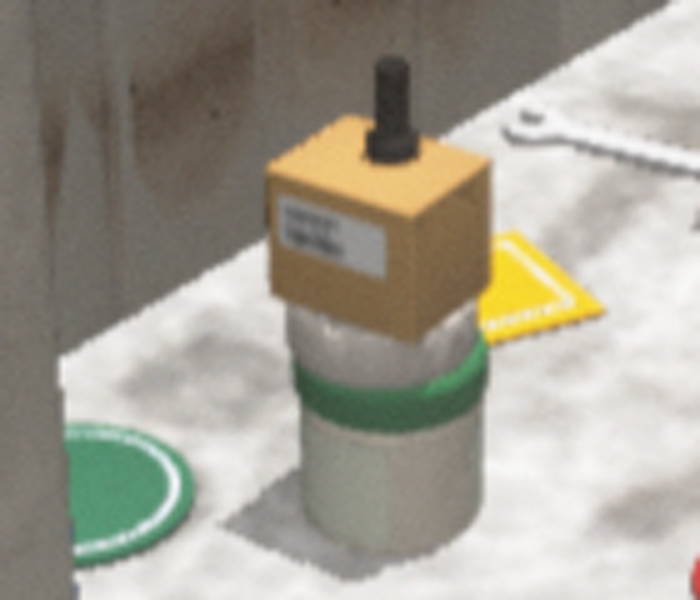

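```bash
python3 - <<'E'
from h import *
np.set_printoptions(precision=1,suppress=True)
s,c=load("top0.pkl"); W=world(c); hsv=cv2.cvtColor(c["color"],cv2.COLOR_RGB2HSV).astype(int)
print("grn hsv",hsv[213,400],"yel",hsv[315,390],"lid",hsv[256,345])
H,S,V=hsv[...,0],hsv[...,1],hsv[...,2]
m=((H>60)&(H<95)&(S>70)).astype(np.uint8); m[:, :378]=0
k,lab,st,ce=cv2.connectedComponentsWithStats(m)
i=1+np.argmax(st[1:,4]); hull=cv2.convexHull(np.argwhere(lab==i)[:,::-1].astype(np.int32)); M=cv2.moments(hull); uv=(M["m10"]/M["m00"],M["m01"]/M["m00"])
print("green",st[i],uv,onplane(c,uv,4))
# yellow corners
m=((H>20)&(H<36)&(S>120)).astype(np.uint8); m[:280]=0;m[350:]=0;m[:,:355]=0;m[:,425:]=0
pts=np.argwhere(m)[:,::-1]
w=np.array([onplane(c,p,4)[:2] for p in pts]).astype(np.float32); print("yellow rect",cv2.minAreaRect(w), cv2.boxPoints(cv2.minAreaRect(w)))
m=(W[...,2]>137)&(W[...,2]<147)&(hsv[...,1]>90); m[:210]=0;m[260:]=0;m[:,:330]=0;m[:,385:]=0
w=W[m][:,:2]; print("carton rect",cv2.minAreaRect(w.astype(np.float32)),w.mean(0),m.sum())
m=(W[...,2]>170)&(W[...,2]<182); m[:210]=0;m[260:]=0;m[:,:330]=0;m[:,385:]=0
print("bolt top",W[m].mean(0),m.sum())
# purple not in stack
# walls
for z0 in (50,150,250,350):
    m=(abs(W[...,2]-z0)<25)
    w=W[m]; a=w[w[:,1]<-300]; 
    print(z0,[(x,np.round(a[(abs(a[:,0]-x)<20)][:,1].max(initial=-999))) for x in range(300,760,40)])
    a=w[(w[:,0]>640)]; print("  back",[(y,np.round(a[(abs(a[:,1]-y)<20)][:,0].min(initial=9999))) for y in range(-400,60,40)])
m=(W[...,2]>60)&(W[...,0]<640)&(W[...,1]>40)&(W[...,0]>300); print("vise ymin",W[m].min(0),"max",W[m].max(0))
E
```

```text
grn hsv [ 73 111 119] yel [ 28 223 178] lid [ 71 166  63]
green [384 197  35  33 911] (400.7590909090909, 213.0123106060606) [ 567.1 -273.7    4. ]
yellow rect ((362.9079284667969, -246.0194549560547), (74.24848937988281, 86.9721450805664), 65.76862335205078) [[ 308.  -262. ]
 [ 387.3 -297.7]
 [ 417.8 -230. ]
 [ 338.5 -194.3]]
carton rect ((500.08038330078125, -179.1710205078125), (49.11875915527344, 60.28288269042969), 3.7917091846466064) [ 500.1 -178.9] 878
bolt top [ 493.5 -179.4  176.2] 43
50 [(300, np.float64(-999.0)), (340, np.float64(-409.0)), (380, np.float64(-408.0)), (420, np.float64(-408.0)), (460, np.float64(-409.0)), (500, np.float64(-411.0)), (540, np.float64(-408.0)), (580, np.float64(-409.0)), (620, np.float64(-313.0)), (660, np.float64(-403.0)), (700, np.float64(-403.0)), (740, np.float64(-300.0))]
  back [(-400, np.float64(640.0)), (-360, np.float64(725.0)), (-320, np.float64(725.0)), (-280, np.float64(726.0)), (-240, np.float64(723.0)), (-200, np.float64(721.0)), (-160, np.float64(717.0)), (-120, np.float64(718.0)), (-80, np.float64(9999.0)), (-40, np.float64(9999.
[... 1381 characters left out ...]
np.float64(-407.0)), (340, np.float64(-407.0)), (380, np.float64(-408.0)), (420, np.float64(-408.0)), (460, np.float64(-408.0)), (500, np.float64(-408.0)), (540, np.float64(-408.0)), (580, np.float64(-408.0)), (620, np.float64(-407.0)), (660, np.float64(-403.0)), (700, np.float64(-403.0)), (740, np.float64(-300.0))]
  back [(-400, np.float64(640.0)), (-360, np.float64(721.0)), (-320, np.float64(721.0)), (-280, np.float64(722.0)), (-240, np.float64(721.0)), (-200, np.float64(721.0)), (-160, np.float64(717.0)), (-120, np.float64(716.0)), (-80, np.float64(9999.0)), (-40, np.float64(9999.0)), (0, np.float64(9999.0)), (40, np.float64(9999.0))]
vise ymin [391.7  45.4  60. ] max [640.  315.7 225.6]
```

```bash
cat >> h.py <<'E'
def rv(deg):
    # normalise so |angle| half-turn axis consistent
    a=np.radians(deg)/2
    return np.pi*np.array([np.cos(a),np.sin(a),0])
E
python3 - <<'E'
from h import *
from rig import robot
np.set_printoptions(precision=2,suppress=True)
for nm,p,ths in [("lift",(208,589,520),(160.6,)),("view",(470,-179,470),(180,90,-90,0)),("bolt",(495,-179,319),(-90,90,-60,120)),("red",(452,-34,180),(-90,90,-60,120)),("cart",(500,-179,267),(3.8,183.8)),("cartup",(500,-179,400),(3.8,183.8)),("yel",(362.5,-246,180),(65.8,245.8)),("bear",(495,-179,239),(165,-15)),("blue",(609,-42,172),(165,-15)),("jar",(495,-179,211),(124.5,)),("green",(567,-274,215),(124.5,-55.5)),("greenup",(567,-274,400),(124.5,-55.5))]:
    for th in ths:
        q=robot.solve_ik(list(p),rv(th)); print(nm,th,None if q is None else np.array(q))
E
```

```text
lift 160.6 [-1.19  0.58 -0.21  1.4   0.12  1.17 -0.18]
view 180 [ 0.43  0.45 -0.24  1.84  0.13  0.87  1.7 ]
view 90 [ 0.11  0.45  0.25  1.85 -0.14  0.85  0.43]
view -90 [-0.39  0.79  1.31  1.87 -0.83  1.17 -1.92]
view 0 [-0.13  0.51  0.65  1.86 -0.39  0.89 -0.87]
bolt -90 [ 0.73  0.81 -0.81  1.93  0.83  0.79  2.58]
bolt 90 [ 0.35  0.69 -0.14  1.95  0.18  0.52  0.08]
bolt -60 [-0.21  0.88  0.87  1.97 -0.98  0.78 -1.37]
bolt 120 [ 0.42  0.7  -0.27  1.94  0.33  0.54  0.45]
red -90 [ 0.34  0.99 -0.61  2.19  1.48  0.5   1.65]
red 90 [ 0.09  0.93 -0.19  2.21  1.47  0.16 -1.5 ]
red -60 [ 0.04  0.93 -0.1   2.21  1.48  0.08  2.16]
red 120 [ 0.09  0.93 -0.19  2.21  1.47  0.16 -0.97]
cart 3.8 [ 0.16  0.79  0.16  1.97 -0.29  0.4  -0.96]
cart 183.8 [ 0.58  0.83 -0.55  1.95  0.78  0.58  1.13]
cartup 3.8 [-0.02  0.61  0.45  1.87 -0.38  0.74 -0.85]
cartup 183.8 [ 0.51  0.59 -0.41  1.85  0.33  0.77  1.56]
yel 65.8 [ 0.61  0.93 -0.2   2.25  1.75  0.16 -1.68]
yel 245.8 [ 0.61  0.93 -0.2   2.25  1.75  0.16  1.46]
bear 165 [ 0.53  0.86 -0.46  1.98  0.8   0.49  0.79]
bear -15 [ 0.15  0.84  0.18  2.   -0.43  0.34 -1.16]
blue 165 [ 0.25  1.04 -0.46  1.73  0.79  0.57  0.6 ]
blue -15 [-0.16  1.03  0.29  1.75 -0.59  0.45 -1.3 ]
jar 124.5 [ 0.41  0.89 -0.25  1.99  0.63  0.34  0.25]
green 124.5 [ 0.56  0.97 -0.34  1.67  0.51  0.6   0.53]
green -55.5 [ 0.05  1.07  0.65  1.7  -0.93  0.72 -1.35]
greenup 124.5 [ 0.45  0.7  -0.13  1.56  0.11  0.89  0.88]
greenup -55.5 [-0.11  0.95  1.09  1.59 -0.9   1.17 -1.36]
```

```bash
python3 - <<'E'
from h import *
from rig import robot,capture
np.set_printoptions(precision=2,suppress=True)
s,c=load("top0.pkl");W=world(c)
m=(W[...,2]>60)&(W[...,0]<640)&(W[...,0]>300)&(W[...,1]>20)
for y in range(40,160,20): 
    k=m&(abs(W[...,1]-y)<10); print(y,k.sum(), W[k].mean(0) if k.any() else 0)
robot.servo_line([207.7,589.5,520],v=200)
robot.move_to([455,-179,500],rv(120))
s=robot.get_state(); c=capture("wrist"); pickle.dump((s,c),open("w1.pkl","wb"))
cv2.imwrite("pics/w1.png",c["color"][:,:,::-1]); print(s["t"],s["tool_pos"],s["joint_pos"])
E
```

```text
40 56 [449.21  47.75 124.61]
60 414 [443.91  61.31 138.21]
80 717 [444.52  80.65 147.14]
100 1030 [459.36 100.29 146.29]
120 1040 [480.69 120.   155.05]
140 1394 [527.25 140.35 168.93]
4.9167 [ 455.5  -178.2   499.89] [-0.06  0.42  0.51  1.85 -0.25  0.93  1.09]
```

View pics/w1.png

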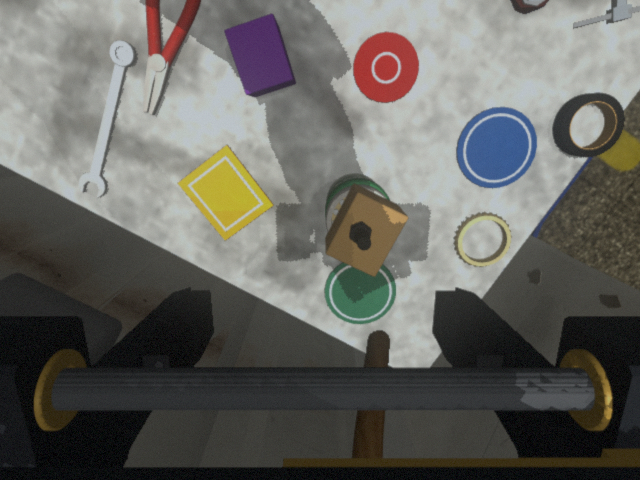

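```bash
cat >> h.py <<'E'
from scipy.spatial.transform import Rotation as Rr
def wworld(s,c):
    v,u=np.mgrid[0:480,0:640]; z=c["z_map"].astype(float)
    P=np.stack([(u-c["cx"])/c["fx"]*z,(v-c["cy"])/c["fy"]*z,z],-1)
    M=c["mount"]; P=P@M[:3,:3].T+M[:3,3]
    W=P@Rr.from_rotvec(s["orientation"]).as_matrix().T+s["tool_pos"]; W[z<=0]=np.nan
    return W
def wplane(s,c,uv,h):
    d=np.array([(uv[0]-c["cx"])/c["fx"],(uv[1]-c["cy"])/c["fy"],1.]); M=c["mount"]; R=Rr.from_rotvec(s["orientation"]).as_matrix()
    r=R@M[:3,:3]@d; o=R@M[:3,3]+s["tool_pos"]; return o+r*(h-o[2])/r[2]
def sel(W,lo,hi,z0,z1):
    return (W[...,0]>lo[0])&(W[...,0]<hi[0])&(W[...,1]>lo[1])&(W[...,1]<hi[1])&(W[...,2]>z0)&(W[...,2]<z1)
def centre(m):
    hull=cv2.convexHull(np.argwhere(m)[:,::-1].astype(np.int32)); M=cv2.moments(hull); return (M["m10"]/M["m00"],M["m01"]/M["m00"])
def plates(s,c,pf):
    hsv=cv2.cvtColor(c["color"],cv2.COLOR_RGB2HSV).astype(int);H,S,V=hsv[...,0],hsv[...,1],hsv[...,2]
    W=world(c) if "R" in c else wworld(s,c)
    out={}
    for nm,m,ctr in [("red",((H<8)|(H>172))&(S>150),(452,-34)),("yellow",(H>20)&(H<36)&(S>120),(362,-246)),("blue",(H>100)&(H<125)&(S>100),(609,-42)),("green",(H>60)&(H<95)&(S>70),(567,-274))]:
        m=m&sel(W,(ctr[0]-65,ctr[1]-65),(ctr[0]+65,ctr[1]+65),-12,15)
        if m.sum()<200: continue
        if nm=="yellow":
            k=np.argwhere(m)[:,::-1]
            w=np.array([pf(p,4)[:2] for p in k]).astype(np.float32); r=cv2.minAreaRect(w); out[nm]=r
        else: out[nm]=(pf(centre(m),4),np.nanmedian(W[m][:,2]))
    return out
E
python3 - <<'E'
from h import *
from rig import robot
np.set_printoptions(precision=2,suppress=True)
s,c=load("w1.pkl");W=wworld(s,c)
for k,v in plates(s,c,lambda uv,h:wplane(s,c,uv,h)).items(): print(k,v)
m=sel(W,(450,-230),(550,-130),137,148); w=W[m]; print("carton",cv2.minAreaRect(w[:,:2].astype(np.float32)),np.median(w[:,2]),m.sum())
for z0,z1 in((148,156),(156,170),(170,185)):
    m=sel(W,(450,-230),(550,-130),z0,z1); w=W[m]; print("bolt",m.sum(),w.mean(0),w.min(0),w.max(0))
m=sel(W,(450,-230),(550,-130),62,80); print("lid",m.sum(),W[m].min(0),W[m].max(0))
m=sel(W,(450,-230),(550,-130),85,97); print("bearing",m.sum())
for th in (-90,-75,-60,90): print(th,robot.solve_ik([495,-179,319],rv(th)),robot.solve_ik([452,-34,180],rv(th)))
E
```

```text
red (array([451.12, -33.7 ,   4.  ]), np.float64(3.604743825007432))
yellow ((362.53466796875, -246.34158325195312), (75.30929565429688, 87.09612274169922), 65.87644958496094)
blue (array([607.42, -41.63,   4.  ]), np.float64(3.966333865607055))
green (array([ 566.48, -274.38,    4.  ]), np.float64(3.996645507309097))
carton ((500.1766662597656, -179.4663848876953), (50.46099853515625, 62.07259750366211), 3.6406874656677246) 142.44596865853163 3549
bolt 172 [ 490.18 -176.81  150.74] [ 483.37 -187.87  148.05] [ 501.14 -170.02  155.7 ]
bolt 79 [ 489.7  -176.47  162.97] [ 486.98 -183.95  156.1 ] [ 495.57 -173.2   169.95]
bolt 190 [ 492.66 -178.56  176.08] [ 487.66 -184.41  170.01] [ 498.81 -173.32  178.82]
lid 417 [ 462.95 -199.66   62.17] [ 517.91 -142.3    79.9 ]
bearing 507
-90 [ 0.74  0.81 -0.84  1.93  0.85  0.8   2.57] [ 0.09  0.93 -0.19  2.21  1.47  0.16  1.64]
-75 [ 0.91  1.01 -1.26  1.92  1.1   1.13  2.6 ] [ 0.09  0.93 -0.19  2.21  1.47  0.16  1.91]
-60 [-0.21  0.88  0.87  1.97 -0.98  0.78 -1.37] [ 0.09  0.93 -0.19  2.21  1.47  0.16  2.17]
90 [ 0.    0.74  0.44  1.96 -0.57  0.56  0.83] [ 0.64  1.29 -1.26  2.18  1.51  1.16 -1.48]
```

```bash
python3 - <<'E'
from h import *
from rig import robot
np.set_printoptions(precision=2,suppress=True)
for th in (-90,-100,-110,-120,-130,-140):
  for p in ([493,-179,319],[493,-179,400],[452,-34,300],[452,-34,180]): print(th,p,robot.solve_ik(p,rv(th)))
E
```

```text
-90 [493, -179, 319] [ 0.74  0.81 -0.84  1.93  0.85  0.8   2.56]
-90 [493, -179, 400] [ 0.85  0.75 -1.04  1.85  0.77  1.01  2.62]
-90 [452, -34, 300] [ 0.36  0.73 -0.63  2.15  0.87  0.53  2.21]
-90 [452, -34, 180] [ 0.09  0.93 -0.19  2.21  1.47  0.16  1.64]
-100 [493, -179, 319] [ 0.74  0.81 -0.84  1.93  0.85  0.8   2.39]
-100 [493, -179, 400] [ 0.76  0.67 -0.83  1.85  0.63  0.9   2.59]
-100 [452, -34, 300] [ 0.36  0.73 -0.63  2.15  0.87  0.53  2.03]
-100 [452, -34, 180] [ 0.09  0.93 -0.19  2.21  1.47  0.16  1.47]
-110 [493, -179, 319] [ 0.63  0.75 -0.62  1.94  0.69  0.68  2.37]
-110 [493, -179, 400] [ 0.76  0.67 -0.83  1.85  0.63  0.9   2.41]
-110 [452, -34, 300] [ 0.02  0.67 -0.07  2.17  0.14  0.31  2.62]
-110 [452, -34, 180] [ 0.09  0.93 -0.19  2.21  1.47  0.16  1.3 ]
-120 [493, -179, 319] [ 0.63  0.75 -0.62  1.94  0.69  0.68  2.2 ]
-120 [493, -179, 400] [ 0.64  0.62 -0.62  1.86  0.48  0.82  2.39]
-120 [452, -34, 300] [ 0.    0.67 -0.05  2.17  0.09  0.31  2.49]
-120 [452, -34, 180] [ 0.09  0.93 -0.19  2.21  1.47  0.16  1.12]
-130 [493, -179, 319] [ 0.3   0.69 -0.06  1.95  0.07  0.5   2.63]
-130 [493, -179, 400] [ 0.3   0.56 -0.07  1.88  0.06  0.7   2.65]
-130 [452, -34, 300] [-0.01  0.67 -0.02  2.17  0.05  0.3   2.37]
-130 [452, -34, 180] [ 0.09  0.93 -0.19  2.21  1.47  0.16  0.95]
-140 [493, -179, 319] [ 0.27  0.69 -0.02  1.95  0.03  0.5   2.5 ]
-140 [493, -179, 400] [ 0.28  0.56 -0.03  1.88  0.02  0.7   2.51]
-140 [452, -34, 300] [-0.03  0.67 -0.    2.17  0.    0.3   2.24]
-140 [452, -34, 180] [ 0.09  0.93 -0.19  2.21  1.47  0.16  0.77]
```

```bash
python3 - <<'E'
from h import *
from rig import robot,capture
np.set_printoptions(precision=2,suppress=True)
robot.move_to([492.8,-178.8,430],rv(-110))
robot.set_gripper(40,15)
s=robot.get_state(); print(s["t"],s["tool_pos"],s["joint_pos"])
hit=robot.servo_line([492.8,-178.8,319.5],v=100,stop_force=10); print("hit",hit)
if not hit:
    robot.set_gripper(8,15)
    s=robot.get_state(); print(s["t"],s["tool_pos"],s["gripper_width"],s["contact_force"])
    c=capture("scene");cv2.imwrite("pics/s2.png",cv2.resize(c["color"][80:330,180:430,::-1],None,fx=2.4,fy=2.4))
E
```

```text
7.05 [ 492.79 -178.84  430.  ] [ 0.76  0.63 -0.83  1.82  0.56  0.95  2.47]
hit False
8.8417 [ 492.86 -178.81  319.63] 11.886309621113718 [-1.01 -0.26  1.95]
```

View pics/s2.png

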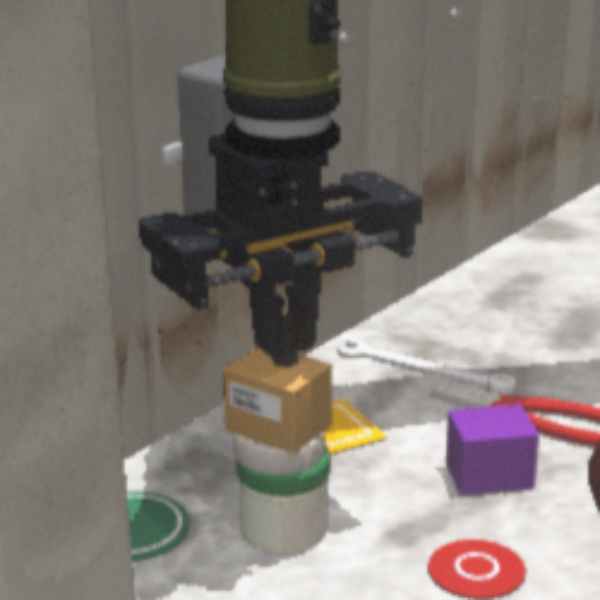

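```bash
cat >> h.py <<'E'
def place(robot,xy,z,stop=4,open_to=40,pre=12,below=5):
    "descend to z (expected contact) with guarded last part, release, retreat"
    robot.servo_line([xy[0],xy[1],z+pre],v=150)
    robot.dwell(0.15)
    hit=robot.servo_line([xy[0],xy[1],z-below],v=15,stop_force=stop)
    s=robot.get_state(); print("place hit",hit,"z",s["tool_pos"],"exp",z,"F",s["contact_force"],"w",s["gripper_width"],"t",s["t"])
    return hit
E
python3 - <<'E'
from h import *
from rig import robot,capture
np.set_printoptions(precision=2,suppress=True)
robot.servo_line([492.8,-178.8,400],v=120)
s=robot.get_state();print("w",s["gripper_width"])
robot.move_to([451.5,-33.7,300],rv(-110))
s=robot.get_state();print("w",s["gripper_width"],s["tool_pos"],s["joint_pos"],s["t"])
hit=place(robot,(451.5,-33.7),180.6)
c=capture("scene");cv2.imwrite("pics/s3.png",cv2.resize(c["color"][80:330,250:500,::-1],None,fx=2.4,fy=2.4))
E
```

```text
w 11.409921368307012
w 11.668072166997346 [452.01 -34.39 299.9 ] [ 0.34  0.72 -0.59  2.15  0.85  0.51  1.89] 10.4667
place hit True z [451.58 -33.62 180.45] exp 180.6 F [-0.58  0.17  5.43] w 11.49615089658092 t 12.275
```

View pics/s3.png

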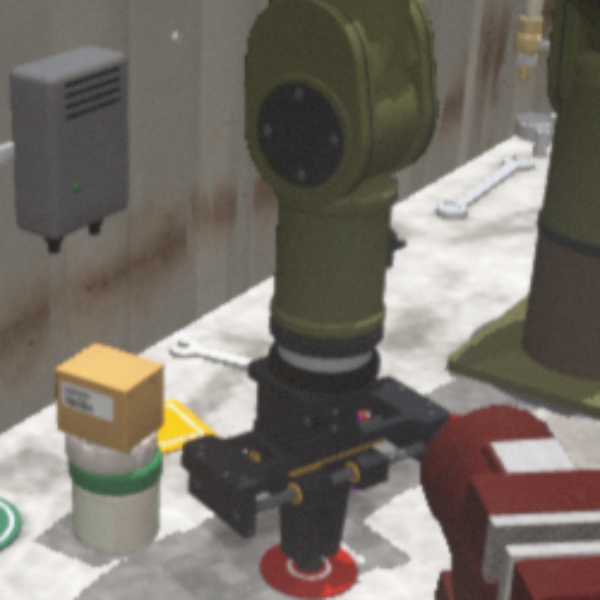

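```bash
python3 - <<'E'
from h import *
from rig import robot,capture
np.set_printoptions(precision=2,suppress=True)
robot.set_gripper(32,15)
robot.servo_line([451.5,-33.7,225],v=50)
robot.servo_line([451.5,-33.7,420],v=200)
robot.move_to([500,-179.3,450],rv(3.7))
robot.set_gripper(88,20)
s=robot.get_state(); c=capture("wrist"); print(s["t"],s["tool_pos"],s["joint_pos"])
cv2.imwrite("pics/w4.png",c["color"][:,:,::-1]); pickle.dump((s,c),open("w4.pkl","wb"))
W=wworld(s,c); m=sel(W,(450,-230),(550,-130),137,148); w=W[m]; print("carton",cv2.minAreaRect(w[:,:2].astype(np.float32)),np.median(w[:,2]),m.sum())
c=capture("top"); W=world(c); m=sel(W,(420,-70),(480,0),25,50);print("bolt",m.sum(),W[m].mean(0) if m.any() else 0)
m=sel(W,(450,-230),(550,-130),137,148); w=W[m]; 
if m.sum()>50:print("carton",cv2.minAreaRect(w[:,:2].astype(np.float32)),m.sum())
cv2.imwrite("pics/t4.png",c["color"][:,:,::-1])
E
```

```text
18.0 [ 499.98 -179.29  450.  ] [-0.37  0.86  1.31  1.83 -0.9   1.21 -0.28]
carton ((500.7204895019531, -179.63882446289062), (50.13198471069336, 62.13950729370117), 3.903033494949341) 142.4293431701126 5619
bolt 31 [451.61 -35.16  35.9 ]
carton ((497.05889892578125, -180.21511840820312), (43.393165588378906, 61.9764289855957), 3.7048511505126953) 889
```

View pics/t4.png

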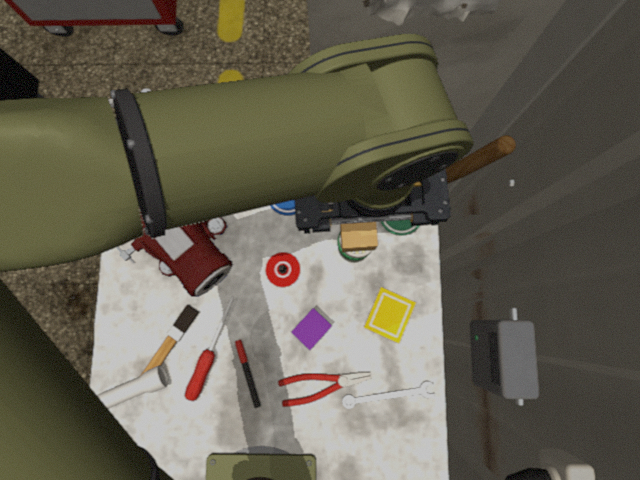

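View pics/w4.png

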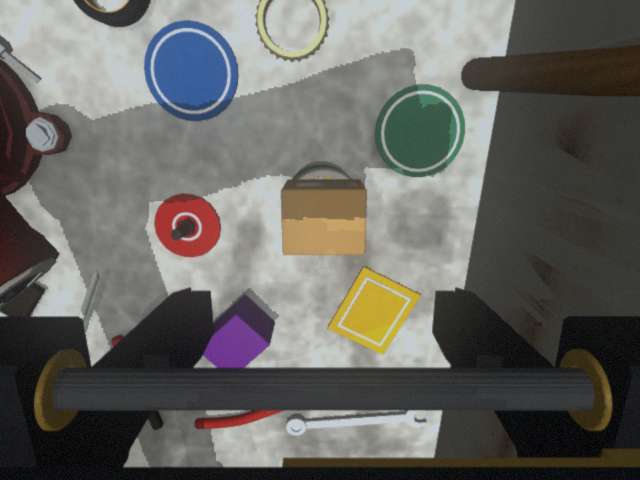

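```bash
python3 - <<'E'
from h import *
from rig import robot,capture
np.set_printoptions(precision=2,suppress=True)
robot.movej([-0.02,.61,.45,1.87,-.38,.74,-.85])
s=robot.get_state();print(s["tool_pos"],s["orientation"],s["t"])
robot.servo_line([500.3,-179.4,400],rv(3.8),v=100)
s=robot.get_state();print(s["tool_pos"],s["joint_pos"],s["t"])
hit=robot.servo_line([500.3,-179.4,266],v=100,stop_force=8); print("hit",hit)
if not hit:
    robot.set_gripper(55,20)
    s=robot.get_state();print(s["tool_pos"],s["joint_pos"],s["gripper_width"],s["contact_force"],s["t"])
    print(robot.solve_ik([362.6,-246.2,330],rv(65.8)))
E
```

```text
[ 502.26 -177.34  402.11] [3.14 0.12 0.01] 18.9333
[ 500.07 -179.73  399.47] [-0.02  0.61  0.46  1.87 -0.38  0.74 -0.85] 19.1833
hit False
[ 500.39 -179.47  266.16] [ 0.09  0.81  0.28  1.97 -0.51  0.42 -0.74] 62.00470639348863 [-0.93 -0.64  1.57] 21.1833
[ 0.48  0.6   0.02  2.19 -0.03  0.35  0.1 ]
```

```bash
python3 - <<'E'
from h import *
from rig import robot,capture
np.set_printoptions(precision=2,suppress=True)
robot.servo_line([500.3,-179.4,290],v=40)
robot.servo_line([500.3,-179.4,400],v=150)
robot.move_to([362.6,-246.2,330],rv(65.8))
s=robot.get_state();print(s["gripper_width"],s["tool_pos"],s["joint_pos"],s["t"])
hit=place(robot,(362.6,-246.2),179.2)
s=robot.get_state();print(s["orientation"],rv(65.8),s["joint_pos"])
c=capture("scene");cv2.imwrite("pics/s5.png",cv2.resize(c["color"][80:330,180:430,::-1],None,fx=2.4,fy=2.4))
E
```

```text
61.681283974813816 [ 363.28 -246.25  329.81] [ 0.45  0.6   0.07  2.19 -0.11  0.35  0.18] 23.7917Traceback (most recent call last):
  File "<stdin>", line 8, in <module>
  File "h.py", line 46, in place
    robot.servo_line([xy[0],xy[1],z+pre],v=150)
    ~~~~~~~~~~~~~~~~^^^^^^^^^^^^^^^^^^^^^^^^^^^
rig.IKError: the arm cannot follow that straight line within its joint ranges
```

```bash
python3 - <<'E'
from h import *
from rig import robot,capture
np.set_printoptions(precision=2,suppress=True)
for z in (300,280,260,240,220,200,190,179,174): print(z,robot.solve_ik([362.6,-246.2,z],rv(65.8)))
for z in (280,240,200,179): print(z,robot.solve_ik([362.6,-246.2,z],rv(245.8)))
E
```

```text
300 [ 0.46  0.66  0.05  2.22 -0.12  0.27  0.19]
280 [ 0.47  0.7   0.04  2.23 -0.12  0.21  0.19]
260 [ 0.47  0.75  0.03  2.24 -0.13  0.16  0.2 ]
240 [ 0.48  0.79  0.02  2.25 -0.13  0.1   0.2 ]
220 [ 0.49  0.84  0.01  2.25 -0.14  0.05  0.2 ]
200 [ 0.61  0.88 -0.19  2.25  1.46  0.15 -1.39]
190 [ 1.16  1.26 -1.26  2.22  1.5   1.14 -1.42]
179 [ 1.16  1.29 -1.26  2.22  1.53  1.16 -1.43]
174 [ 1.16  1.3  -1.26  2.22  1.54  1.16 -1.44]
280 [ 1.17  1.02 -1.26  2.2   1.25  1.03  1.88]
240 [ 1.16  1.13 -1.26  2.21  1.37  1.07  1.79]
200 [ 0.61  0.88 -0.19  2.25  1.46  0.15  1.75]
179 [ 1.16  1.29 -1.26  2.22  1.53  1.16  1.71]
```

```bash
python3 - <<'E'
from h import *
from rig import robot,capture
np.set_printoptions(precision=2,suppress=True)
robot.movej([0.60,0.75,-0.18,2.23,1.2,0.24,-1.12])
s=robot.get_state();print(s["gripper_width"],s["tool_pos"],s["orientation"],rv(65.8),s["t"])
for z in (270,250,230,210,190,174): print(z,robot.solve_ik([362.6,-246.2,z],rv(65.8)))
E
```

```text
62.0483186132726 [ 369.65 -265.82  259.97] [ 2.53  1.65 -0.07] [2.64 1.71 0.  ] 24.9833
270 [ 0.74  0.74 -0.4   2.22  0.9   0.34 -0.86]
250 [ 0.71  0.78 -0.34  2.23  1.    0.29 -0.95]
230 [ 0.66  0.82 -0.27  2.24  1.11  0.22 -1.05]
210 [ 0.59  0.86 -0.16  2.25  1.26  0.12 -1.19]
190 [ 0.6   0.9  -0.17  2.25  1.63  0.13 -1.56]
174 [ 0.55  0.94 -0.1   2.25  2.13  0.09 -2.06]
```

```bash
python3 - <<'E'
from h import *
from rig import robot,capture
np.set_printoptions(precision=2,suppress=True)
robot.servo_line([362.6,-246.2,255],rv(65.8),v=60)
s=robot.get_state();print(s["tool_pos"],s["joint_pos"],s["orientation"],s["t"])
for z in (230,210,190,174): print(z,robot.solve_ik([362.6,-246.2,z],rv(65.8)))
robot.servo_line([362.6,-246.2,191],v=60)
hit=place(robot,(362.6,-246.2),179.2)
s=robot.get_state();print(s["orientation"],rv(65.8),s["joint_pos"])
c=capture("scene");cv2.imwrite("pics/s5.png",cv2.resize(c["color"][80:330,180:430,::-1],None,fx=2.4,fy=2.4))
E
```

```text
[ 362.71 -246.61  255.12] [ 0.73  0.77 -0.38  2.23  1.    0.31 -0.95] [ 2.64  1.71 -0.  ] 25.4917
230 [ 0.65  0.82 -0.26  2.24  1.1   0.21 -1.04]
210 [ 0.57  0.86 -0.13  2.25  1.22  0.11 -1.16]
190 [ 0.98  1.04 -0.83  2.23  1.5   0.69 -1.43]
174 [ 0.67  0.95 -0.29  2.25  1.72  0.23 -1.65]
place hit True z [ 362.44 -246.26  178.98] exp 179.2 F [0.36 0.06 4.35] w 62.262985013809676 t 28.0583
[-2.64 -1.71  0.  ] [2.64 1.71 0.  ] [ 0.65  0.93 -0.25  2.25  1.7   0.2  -1.63]
```

View pics/s5.png

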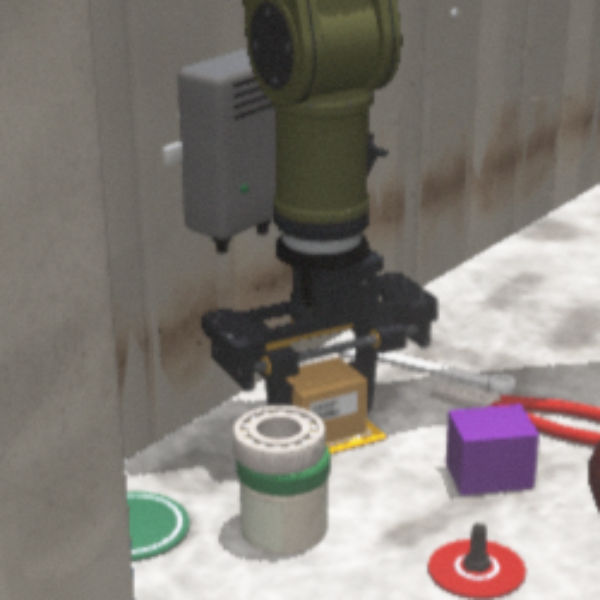

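```bash
cat > bear.py <<'E'
from h import *
from rig import robot,capture
np.set_printoptions(precision=2,suppress=True)
robot.set_gripper(86,20)
robot.servo_line([362.6,-246.2,250],v=70)
robot.servo_line([362.6,-246.2,330],v=150)
robot.move_to([497,-176,400],rv(165))
s=robot.get_state(); c=capture("wrist"); print(s["t"],s["tool_pos"],s["joint_pos"])
cv2.imwrite("pics/w6.png",c["color"][:,:,::-1]); pickle.dump((s,c),open("w6.pkl","wb"))
W=wworld(s,c)
for nm,z0,z1 in(("bearing",86,96),("lid",66,76)):
    m=sel(W,(440,-240),(550,-120),z0,z1)
    if m.sum()<30: print(nm,m.sum()); continue
    w=W[m]; (x,y),r=cv2.minEnclosingCircle(w[:,:2].astype(np.float32)); h=np.median(w[:,2])
    print(nm,m.sum(),(x,y,r),"h",h,"hull",wplane(s,c,centre(m),h), w.min(0),w.max(0))
m=sel(W,(310,-300),(420,-190),48,64)
if m.sum()>50: print("carton",cv2.minAreaRect(W[m][:,:2].astype(np.float32)),np.median(W[m][:,2]),m.sum())
c=capture("top"); W=world(c); pickle.dump((s,c),open("t6.pkl","wb")); cv2.imwrite("pics/t6.png",c["color"][:,:,::-1])
m=sel(W,(310,-300),(420,-190),48,64)
if m.sum()>50: print("carton top",cv2.minAreaRect(W[m][:,:2].astype(np.float32)),np.median(W[m][:,2]),m.sum())
E
python3 bear.py
```

```text
31.85 [ 496.66 -176.18  399.08] [ 0.91  0.84 -1.22  1.84  0.88  1.14  0.67]
bearing 4640 (499.3072814941406, -180.33245849609375, 34.27507400512695) h 89.973586573429 hull [ 497.79 -179.79   89.97] [ 465.24 -214.08   86.  ] [ 533.23 -146.42   92.96]
lid 1858 (492.26837158203125, -173.63088989257812, 34.08559799194336) h 70.40874486562831 hull [ 489.65 -173.65   70.41] [ 462.99 -204.17   66.14] [ 516.56 -142.63   75.99]
carton ((362.3317565917969, -246.08583068847656), (51.68486022949219, 62.065982818603516), 66.01805877685547) 55.36699840916555 6231
carton top ((363.23028564453125, -245.8147430419922), (50.50061798095703, 62.0859375), 66.08358001708984) 54.898911463896205 911
```

View pics/w6.png

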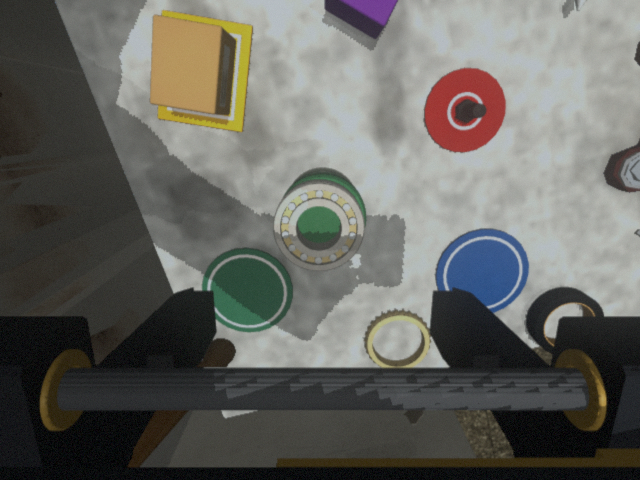

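View pics/t6.png

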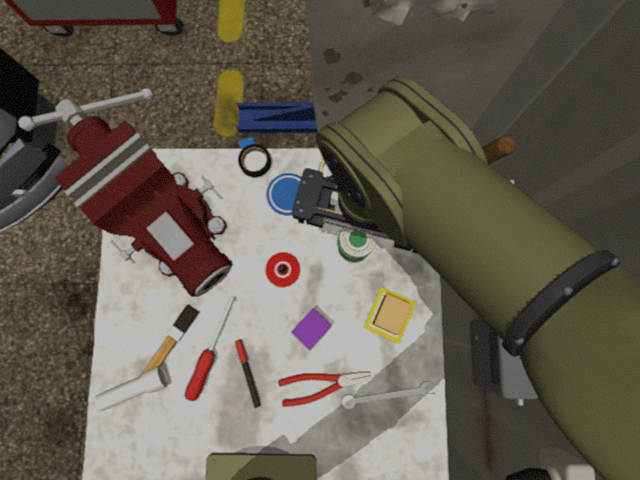

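```bash
python3 - <<'E'
from h import *
from rig import robot,capture
np.set_printoptions(precision=2,suppress=True)
robot.movej([0.51,.59,-.41,1.85,.33,.77,1.23])
s=robot.get_state();print(s["tool_pos"],s["orientation"],rv(165),s["t"])
robot.servo_line([499.2,-180.2,370],rv(165),v=120)
hit=robot.servo_line([499.2,-180.2,239.5],v=100,stop_force=8); print("hit",hit)
s=robot.get_state();print(s["tool_pos"],s["joint_pos"],s["t"])
if not hit:
    robot.set_gripper(60,30)
    s=robot.get_state();print(s["tool_pos"],s["gripper_width"],s["contact_force"],s["t"])
    c=capture("scene");cv2.imwrite("pics/s7.png",cv2.resize(c["color"][80:330,180:430,::-1],None,fx=2.4,fy=2.4))
E
```

```text
[ 498.44 -177.99  400.77] [-0.41 -3.11  0.01] [0.41 3.11 0.  ] 32.75
hit False
[ 499.41 -180.27  240.02] [ 0.41  0.84 -0.24  1.97  0.49  0.39  1.09] 34.6167
[ 499.3  -180.19  239.79] 65.42125320082914 [-1.06  0.07  3.03] 35.0583
```

View pics/s7.png

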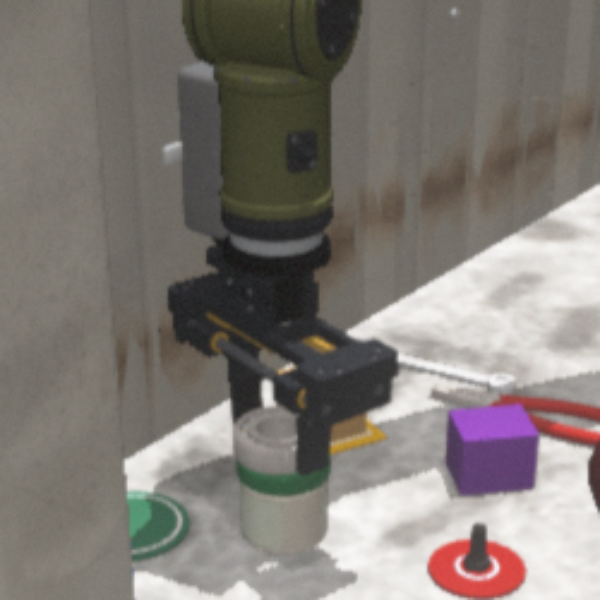

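```bash
python3 - <<'E'
from h import *
from rig import robot,capture
np.set_printoptions(precision=2,suppress=True)
robot.dwell(0.2); s=robot.get_state();print(s["gripper_width"],s["contact_force"])
robot.servo_line([499.2,-180.2,254],v=25)
robot.dwell(0.2)
s=robot.get_state();print(s["tool_pos"],s["gripper_width"],s["contact_force"],s["ft_torque"],s["t"])
c=capture("scene");cv2.imwrite("pics/s8.png",cv2.resize(c["color"][160:320,220:380,::-1],None,fx=3.75,fy=3.75,interpolation=cv2.INTER_CUBIC))
c=capture("wrist");cv2.imwrite("pics/w8.png",c["color"][:,:,::-1])
E
```

```text
65.69306637759415 [-0.73  1.64  5.31]
[ 499.15 -180.18  253.88] 65.48890978349338 [-0.74 -0.67 -3.28] [-0.05 -0.   -0.01] 36.2417
```

View pics/s8.png

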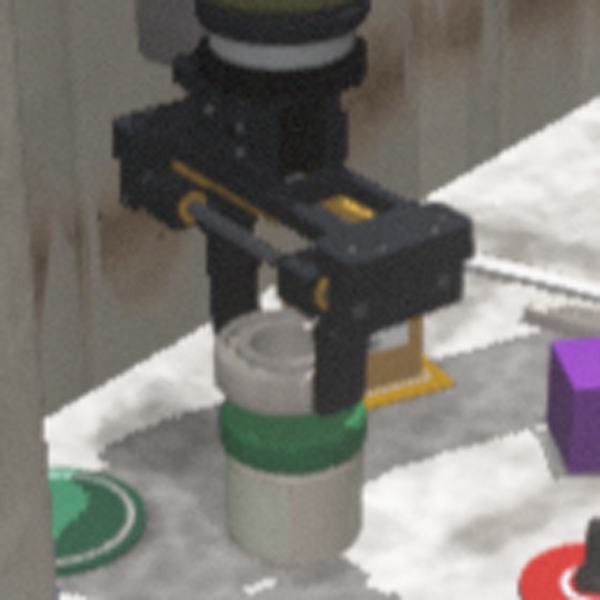

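View pics/w8.png

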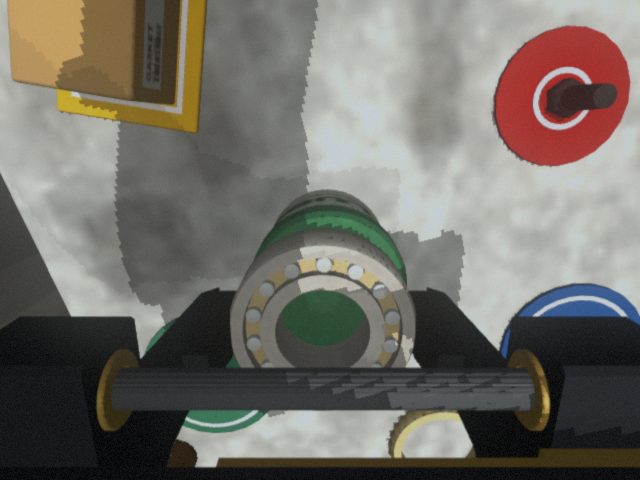

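```bash
python3 - <<'E'
from h import *
from rig import robot,capture
np.set_printoptions(precision=2,suppress=True)
robot.servo_line([499.2,-180.2,340],v=120)
print(robot.solve_ik([608.3,-42,300],rv(165)),robot.solve_ik([608.3,-42,173],rv(165)))
robot.move_to([608.3,-42,300],rv(165))
robot.dwell(0.2)
s=robot.get_state();c=capture("wrist");cv2.imwrite("pics/w9.png",c["color"][:,:,::-1])
print(s["tool_pos"],s["joint_pos"],s["gripper_width"],s["contact_force"],s["t"])
W=wworld(s,c)
m=sel(W,(560,-90),(655,5),300-167,300-137); w=W[m]; print(m.sum(),np.median(w[:,2]),cv2.minEnclosingCircle(w[:,:2].astype(np.float32)),w.min(0),w.max(0))
# fit: project on tool axes
R=Rr.from_rotvec(s["orientation"]).as_matrix(); q=(w-s["tool_pos"])@R
print("tool frame",q.min(0),q.max(0))
np.save("q9.npy",q)
E
```

```text
[ 0.17  0.82 -0.32  1.7   0.38  0.69  0.96] [ 0.14  1.01 -0.25  1.73  0.5   0.46  0.86]
[607.81 -43.9  300.08] [ 0.18  0.82 -0.32  1.7   0.38  0.69  0.96] 65.76507808461075 [-1.24  0.53 -2.65] 38.1583
22081 149.96238130001683 ((597.9229736328125, -41.698646545410156), 48.17805099487305) [573.23 -88.22 133.01] [640.82   4.92 162.98]
tool frame [-33.67 -48.45 137.04] [ 34.51  47.91 167.08]
```

View pics/w9.png

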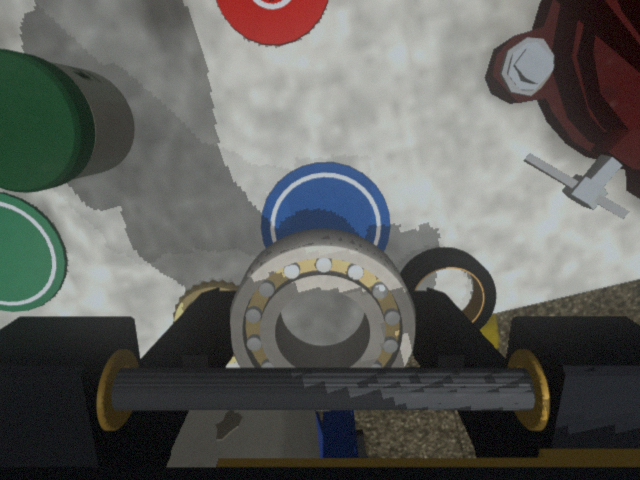

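```bash
python3 - <<'E'
from h import *
from rig import robot,capture
np.set_printoptions(precision=2,suppress=True)
q=np.load("q9.npy"); k=(abs(q[:,1])<31)&(q[:,2]<152)&(q[:,2]>143)
A=np.c_[q[k][:,:2],np.ones(k.sum())]; print("top tilt",np.linalg.lstsq(A,q[k][:,2],rcond=None)[0],k.sum())
hit=place(robot,(608.2,-42),172.8)
E
```

```text
top tilt [  0.    -0.   149.75] 11021
place hit True z [608.16 -41.97 172.82] exp 172.8 F [-0.59 -0.19  4.55] w 66.12650607687134 t 40.0583
```

```bash
python3 - <<'E'
from h import *
from rig import robot,capture
np.set_printoptions(precision=2,suppress=True)
robot.set_gripper(80,20)
robot.servo_line([608.2,-42,215],v=60)
robot.servo_line([608.2,-42,340],v=200)
print(robot.solve_ik([497,-177,360],rv(124.5)))
robot.move_to([497,-177,360],rv(124.5))
robot.set_gripper(88,20)
robot.dwell(0.1)
s=robot.get_state();c=capture("wrist");cv2.imwrite("pics/w10.png",c["color"][:,:,::-1])
print(s["t"],s["tool_pos"],s["joint_pos"])
W=wworld(s,c)
m=sel(W,(440,-240),(550,-120),66,76); w=W[m]; print("lid",m.sum(),np.median(w[:,2]),cv2.minEnclosingCircle(w[:,:2].astype(np.float32)),w.min(0),w.max(0),wplane(s,c,centre(m),71))
c=capture("top"); cv2.imwrite("pics/t10.png",c["color"][:,:,::-1]); W=world(c)
m=sel(W,(550,-100),(665,20),19,30); 
if m.sum()>30: w=W[m]; print("bearing",m.sum(),np.median(w[:,2]),cv2.minEnclosingCircle(w[:,:2].astype(np.float32)))
print("plates",plates(s,c,lambda uv,h:onplane(c,uv,h)))
m=sel(W,(440,-240),(550,-120),66,76)
if m.sum()>30: w=W[m]; print("lid top",m.sum(),np.median(w[:,2]),cv2.minEnclosingCircle(w[:,:2].astype(np.float32)))
E
```

```text
[ 0.38  0.63 -0.2   1.91  0.2   0.63  0.66]
43.275 [ 497.3  -176.56  359.89] [ 0.38  0.63 -0.2   1.91  0.2   0.63  0.66]
lid 7619 70.41053308214265 ((497.9773254394531, -177.30410766601562), 35.086551666259766) [ 463.02 -212.29   66.  ] [ 532.68 -142.38   72.92] [ 496.62 -175.41   71.  ]
bearing 620 22.60104223152767 ((621.2655029296875, -25.463224411010742), 54.986724853515625)
plates {'red': (array([451.73, -34.05,   4.  ]), np.float64(3.2864933116147217)), 'blue': (array([608.19, -42.53,   4.  ]), np.float64(3.7609911728528242))}
```

View pics/w10.png

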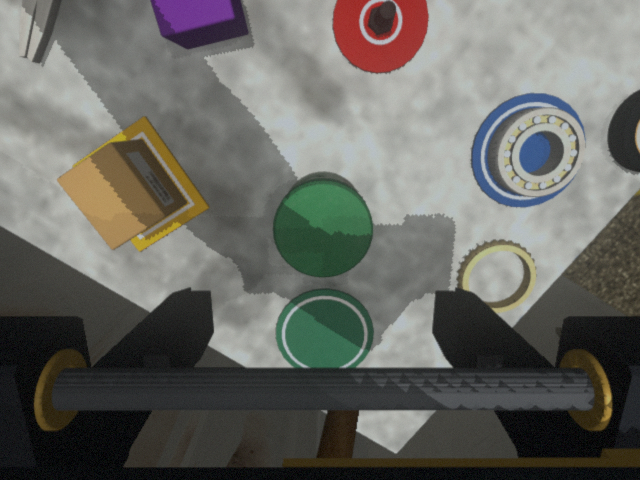

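View pics/t10.png

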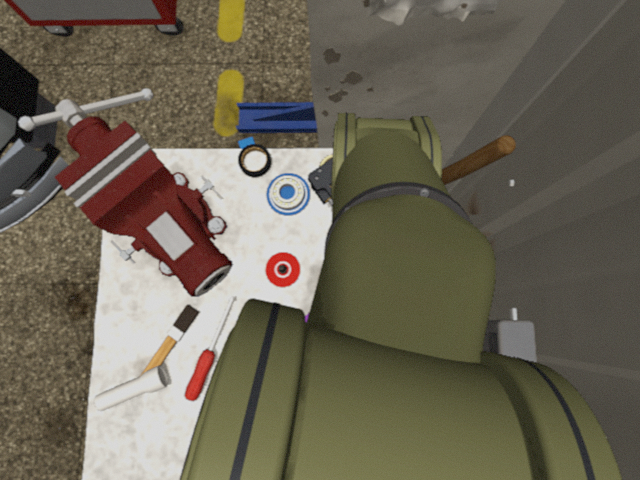

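```bash
python3 - <<'E'
from h import *
from rig import robot,capture
np.set_printoptions(precision=2,suppress=True)
robot.servo_line([497.9,-177.3,300],rv(124.5),v=150)
hit=robot.servo_line([497.9,-177.3,211],v=80,stop_force=8); print("hit",hit)
if not hit:
    robot.set_gripper(62,40)
    s=robot.get_state();print(s["tool_pos"],s["joint_pos"],s["gripper_width"],s["contact_force"],s["t"])
    robot.servo_line([497.9,-177.3,226],v=30)
    robot.dwell(0.2)
    s=robot.get_state();print(s["tool_pos"],s["gripper_width"],s["contact_force"],s["ft_torque"],s["t"])
    c=capture("scene");cv2.imwrite("pics/s11.png",cv2.resize(c["color"][160:320,220:380,::-1],None,fx=3.75,fy=3.75,interpolation=cv2.INTER_CUBIC))
    for p in ([566.8,-274,330],[566.8,-274,215]): print(robot.solve_ik(p,rv(124.5)))
E
```

```text
hit False
[ 497.98 -177.38  211.3 ] [ 0.31  0.88 -0.1   1.99  0.27  0.28  0.59] 68.9365667415578 [-0.09  0.3   2.89] 45.6083
[ 497.84 -177.28  225.83] 68.9157133916078 [ 0.52 -0.25 -1.35] [-0.08  0.11 -0.02] 46.4583
[ 0.52  0.79 -0.26  1.62  0.26  0.77  0.75]
[ 0.48  0.95 -0.18  1.67  0.29  0.55  0.72]
```

View pics/s11.png

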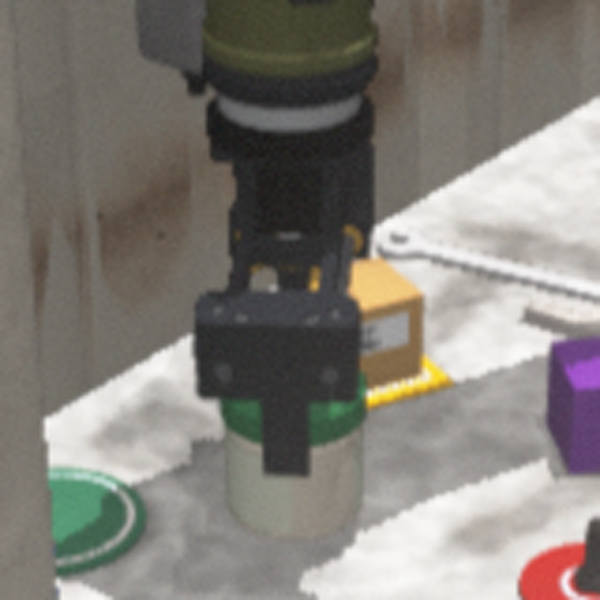

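```bash
python3 - <<'E'
from h import *
from rig import robot,capture
np.set_printoptions(precision=2,suppress=True)
robot.servo_line([497.9,-177.3,265],v=100)
robot.servo_line([566.8,-274,265],v=100)
s=robot.get_state();print(s["tool_pos"],s["joint_pos"],s["gripper_width"],s["contact_force"],s["t"])
hit=place(robot,(566.8,-274),215.3)
if hit:
    robot.set_gripper(84,20)
    s=robot.get_state();print(s["gripper_width"],s["contact_force"])
    robot.servo_line([566.8,-274,270],v=60)
    robot.servo_line([566.8,-274,380],v=150)
    robot.servo_line([480,-150,480],v=250)
    s=robot.get_state();c=capture("wrist");cv2.imwrite("pics/w12.png",c["color"][:,:,::-1]); W=wworld(s,c)
    print(s["t"],s["tool_pos"])
    for nm,a,z0,z1 in(("jar",(567,-274),70,80),("bearing",(608,-42),20,30)):
        m=sel(W,(a[0]-60,a[1]-60),(a[0]+60,a[1]+60),z0,z1)
        if m.sum()>30: w=W[m]; print(nm,m.sum(),np.median(w[:,2]),cv2.minEnclosingCircle(w[:,:2].astype(np.float32)))
    for k,v in plates(s,c,lambda uv,h:wplane(s,c,uv,h)).items(): print(k,v)
E
```

```text
[ 566.58 -273.34  264.92] [ 0.48  0.88 -0.19  1.66  0.25  0.63  0.76] 68.76753594959877 [-0.43  0.03 -1.99] 48.3833
place hit True z [ 566.73 -273.96  215.34] exp 215.3 F [-1.2  -0.32  4.95] w 68.80454301489945 t 49.7167
84.12772633295366 [ 0.44  0.17 -0.56]
52.975 [ 480.23 -151.01  479.19]
jar 2990 74.31762841232015 ((566.472412109375, -273.08050537109375), 35.42259216308594)
bearing 2141 23.040745099232367 ((622.4107666015625, -28.33469009399414), 54.190826416015625)
red (array([451.14, -33.64,   4.  ]), np.float64(3.484461455936014))
yellow ((362.5018310546875, -246.27749633789062), (75.35237884521484, 87.24711608886719), 66.02751159667969)
blue (array([607.33, -41.63,   4.  ]), np.float64(3.6683064448424716))
green (array([ 569.87, -274.  ,    4.  ]), np.float64(3.5782856467633906))
```

View pics/w12.png

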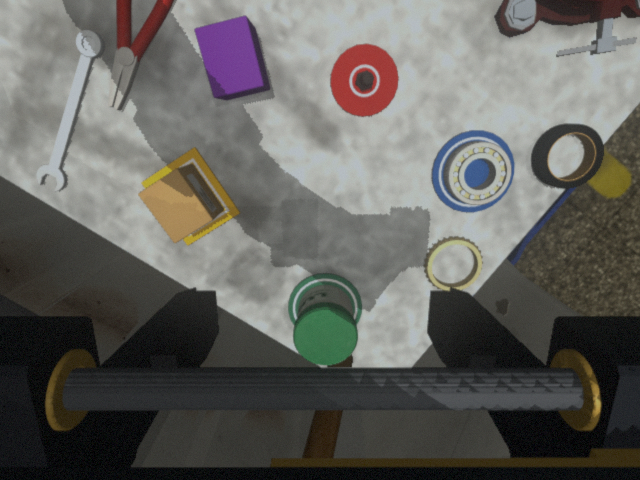

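```bash
python3 - <<'E'
from h import *
from rig import robot,capture
np.set_printoptions(precision=2,suppress=True)
robot.move_to([207.7,589.5,520],rv(160.6)); robot.dwell(0.3)
s=robot.get_state();c=capture("top");W=world(c);cv2.imwrite("pics/t13.png",c["color"][:,:,::-1])
print(s["t"])
for nm,a,z0,z1,r in(("jar",(567,-274),70,80,50),("bearing",(608,-42),19,30,45),("bolt",(452,-34),30,45,20),("ring",(639,-140),5,18,50)):
    m=sel(W,(a[0]-r,a[1]-r),(a[0]+r,a[1]+r),z0,z1)
    w=W[m]; print(nm,m.sum(),np.median(w[:,2]),cv2.minEnclosingCircle(w[:,:2].astype(np.float32)))
m=sel(W,(310,-300),(420,-190),48,64);print("carton",cv2.minAreaRect(W[m][:,:2].astype(np.float32)))
print(plates(s,c,lambda uv,h:onplane(c,uv,h)))
E
```

```text
56.1083
jar 1026 74.02443190539017 ((566.9901733398438, -273.9322509765625), 35.21839141845703)
bearing 601 22.73204733907551 ((608.2000732421875, -42.42821502685547), 34.24563217163086)
bolt 28 36.848582006384916 ((451.862060546875, -34.73052215576172), 5.425655364990234)
ring 296 9.165891858807047 ((642.8307495117188, -134.8328857421875), 49.824764251708984)
carton ((363.1079406738281, -246.3745574951172), (50.138153076171875, 62.17466354370117), 65.86088562011719)
{'red': (array([451.74, -33.9 ,   4.  ]), np.float64(3.408508311725208)), 'yellow': ((362.9353942871094, -246.0328369140625), (74.07669067382812, 87.07732391357422), 65.90769958496094), 'blue': (array([612.71, -35.94,   4.  ]), np.float64(3.641795757695417)), 'green': (array([ 559.21, -268.08,    4.  ]), np.float64(2.9690297667217096))}
```

View pics/t13.png

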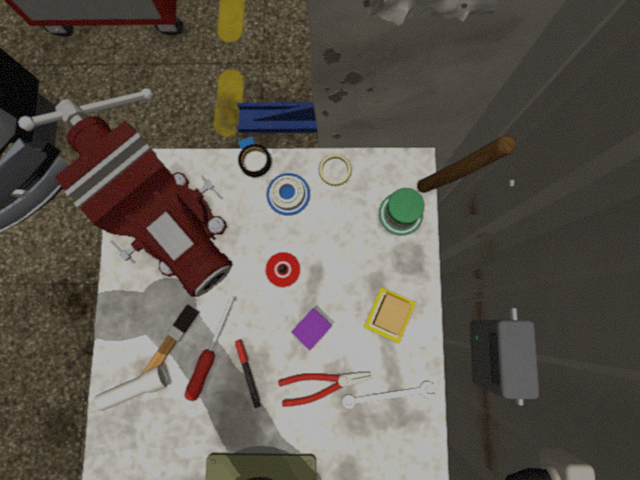

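All four pieces are centred to within about 1 mm, and the tape, ring and purple cube look unmoved, so I'm handing in.

```bash
python3 -c "
from rig import robot
print(robot.hand_in(), robot.get_state()['t'])"
```

```text
the job is handed in; nothing more can be done
the job is handed in; nothing more can be done
```

The stack is apart and all four pieces stand on their own plates, placed in the order asked. I handed the job in soon after the last clock reading of 56 s, with the arm clear of everything.

| Piece | Plate | Last check from the top camera |
|---|---|---|
| Bolt, head down | Red | about 1 mm from the middle |
| Carton | Yellow | under 1 mm off, long sides parallel within about 0.1° |
| Bearing, flat | Blue | about 0.5 mm from the middle |
| Jar, upright | Green | about 0.5 mm from the middle |

- **Placing:** each piece was lowered until contact was felt, within 0.3 mm of the expected height, and only then released.
- **Bystanders:** the tape roll, brass ring and purple cube were not touched and look unmoved in the last picture.
- **Checks that disagreed:**
  - The gripper read 65.5 mm across the bearing instead of 68 mm. It was still held level and centred.
  - In the last picture the bearing and jar partly hide the blue and green plates, which threw those two plate centres off by 7–10 mm. I judged the bearing and jar against the plate positions measured before they were covered.
- **Hiccup:** the first straight descent onto the yellow plate was refused because the arm could not follow it. I repositioned the arm while still holding the carton and then placed it normally.

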